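# Set and lock the shop-air regulator

## Robot

A 6-joint arm with a two-finger parallel gripper is mounted at the origin on the work surface. World frame = base frame: x ahead of the robot, y to its left, z up, the work surface at z = 0. Lengths are in m, angles in degrees, forces in N, time in s.
With the tool pointing down it reaches from about 0.325 to 0.9 m from the base axis. Payload 3.5 kg.
Tool frame: the origin (TCP) lies on the centre line of the jaws, within the pads' length; the fingertips stand 22 mm ahead of it and the grasp point (between the pads) lies 3 mm ahead of it; z points along the fingers, y is the line along which they close (so a half turn about z gives the same grasp; the last joint's range is limited). The gripper opens to 85 mm and grips with 20 to 120 N. Pads are 22 mm wide; open, the fingers measure 114 mm over their backs; the gripper's body (76 mm by 85 mm) begins 54 mm behind the grasp point. The pads swing forward as they close: fully open they stand 13 mm farther back than shut.
Start: joints at [70.164, 15.837, -1.513, 72.651, 0, 84.076], TCP at [0.15, 0.607, 0.253] pointing down, gripper open.
Joint ranges: [-178.77, 178.77], [-48.84, 107.48], [-61.69, 71.31], [-111.58, 123.2], [-90, 87.43], [-180, 180]. Speed limits (degrees/s): [147.25, 147.25, 180, 180, 180, 180].

## Interface

Orientations are given as a 3x3 rotation matrix whose columns are the frame's x, y, z axes.
In Python, from workcell import move_to, movel, goto_joints, move_gripper, dwell, inverse_kinematics, observe, capture, camera_info, IKError, close_job gives the robot as it stands. The module is installed in compiled form; this text tells all that it offers. Calls block until the motion is done:
- move_to(position, orientation): joint-space move of the TCP to a pose.
- movel(position, attitude=None, speed=0.15, guard=None): straight line of the TCP; attitude=None keeps the orientation; speed is the mean speed in m/s. With guard (N) it stops when the force on the tool has changed by that much, and returns True; else False.
- goto_joints(angles): joint-space move.
- move_gripper(opening, effort=None): opening from 0.0 (shut) to 1.0 (fully open); effort is the grip in N (None keeps the last); returns when the fingers have stopped.
- dwell(seconds).
- inverse_kinematics(position, orientation): joint angles nearest the present ones, or None.
- observe(): the state.
- capture(name): name is "side" or "top" or "wrist"; returns the picture (384x512x3 uint8, red, green, blue); there is no depth.
- camera_info(name): a dict with "camera_matrix" (3x3 intrinsics, pixels), "position" and "attitude" of the camera in the world; the wrist camera has in their place "tool_from_camera" (4x4, takes a point from camera to tool coordinates, whose origin is the TCP and whose axes are the flange's). Camera axes: x right, y up, looking along -z (the intrinsics and any distortion apply to the point x, -y, -z); pixel columns grow to the right and rows downward; lengths in m; the calibration is good to about 2 mm. A picture is of the moment at which its call begins: read the wrist's pose just before it. camera_info takes no time and is no camera call.
A pose or a line that the arm cannot do raises IKError and nothing moves.
- close_job(): hands the job in; it is judged then, once.
The state is a dict: "time": time; "joint_positions": joint angles; "qd": joint speeds; "joint_torque": joint torques, N m; "ee_pos": TCP position; "eef_rot": TCP orientation; "ft_force": force on the tool from outside, world axes, zero at the start; "wrist_torque": the same for the moment, N m; "gripper_width": opening from 0.0 (shut) to 1.0 (fully open); "grasp_force": force on a finger pad.
Only numpy, scipy, OpenCV 4.12 (cv2) and the standard library are available. Lean on these libraries where they do the work, as an engineer would, in place of code of your own. Each camera call takes 0.05 s, during which the arm holds its last target. There are 200 camera calls.

## Task

Set the shop-air regulator: pull its black knob up out of the lock, turn it clockwise until the gauge needle stands between the two prongs of the clip on the gauge, then push the knob back down until it is fully home and locked with the needle still between the prongs. The knob locks only where one of its notches meets the locking pin (they are some way apart), so ease it to and fro within the prongs while pressing lightly rather than forcing it; let go of it at the end, and leave the tools lying around where they are.

Things in the scene. Friction and masses are not known exactly. Their poses are not given: they have to be found in the camera images.
- regulator: Air regulator bolted to the table; it does not move. Base plate 120 x 245 x 10 mm. Origin on the table right below the knob's axis; z up. Above it an aluminium block 52 x 52 mm (10 to 55 mm high), a neck and a collar 48 mm across. The gauge lies 115 mm along +y from the knob's axis, face up: a round steel housing 100 mm across, top 59 mm above the table.
- knob: Round black knurled knob on top of the regulator, axis upright, 44 mm across, 40 mm tall (85 to 125 mm above the table when locked). Origin: on its axis at the collar's top (does not rise with it). Starts pushed in and locked. Pulling it up takes about 5 N of friction; it stays at whatever height it is left. Unlocked it turns against 0.08 N m of friction. Grip it from above, any way round; about 40 N of grip holds it.
- knob_grip (a point): Point on the knob's axis half-way up its gripping surface, 23 mm above the knob's underside (108 mm above the table when locked); rises with the knob.
- collar (a point): Centre of the collar's top, 85 mm above the table, where the knob seats. A pin standing 5 mm up from it, on the regulator's -x side, enters one of 10 notches under the knob; these are unevenly spaced, 30 to 40 degrees apart, with 1 to 2 degrees of play. Between notches the pushed knob stops on the pin, 5 mm out, and can be turned there under a light push. All stops are firm: more than 40 N on them, pushing, pulling or twisting, counts as forcing.
- pull (a joint): How far the knob is pulled up out of the locked position, m: 0 fully home and locked, over 0.005 unlocked and free to turn, 0.009 at its firm end.
- needle (a joint): Angle of the gauge's black needle, rad, growing clockwise seen from above; 0 points to the regulator's -x. It turns exactly with the knob: turning the knob 1 rad clockwise (seen from above) adds 1 rad. Starts at 0.
- clip (a joint): Angle of the middle of the gauge's clip, same zero and sense as the needle. The clip is a brass bracket on the rim of the gauge with two short prongs pointing inward, 0.44 rad either side of its middle; it stays where it is, 0.72 to 1.14 rad clockwise of the needle's start.
- needle_tip (a point): Outer end of the needle, 36 mm from the gauge's centre.
- clip_mid (a point): Point midway between the clip's two prongs, 36 mm from the gauge's centre, at the needle's height: where the needle tip should be (within 14.5 mm; some notch always locks inside this).
- wrench: steel wrench lying flat beyond the regulator; bystander, leave it where it is.
- screwdriver: screwdriver lying on the near side of the regulator; bystander, leave it where it is.
- coupler: brass air coupler, 24 mm across, 45 mm tall, standing beside the regulator on the side away from the gauge; bystander, leave it where it is. Origin at the centre of its underside.
- bearing: steel ring-shaped bearing, 62 mm across, 16 mm tall, lying beside the regulator on the side away from the gauge; bystander, leave it where it is. Origin at the centre of its underside.
- parts_tray: black open tray 120 x 170 x 45 mm with one divider, left; bystander, leave it where it is. Origin at the centre of its underside.

How it is judged (in metres and radians):
On the way, in this order (a step that is already met when the one before it is completed fails the run):
1. the knob is pulled up out of its lock (value of joint pull above 0.0055 m), for 0.1 s.
2. with the knob out, the needle has been brought between the prongs (value of joint pull above 0.004 m and distance between needle_tip and clip_mid below 0.0145 m), for 0.1 s.
At the end, for the whole second after the job is handed in: The knob is fully home (less than 1.5 mm out) and still, and the needle tip is between the prongs (within 14.5 mm of the clip's middle) (value of joint pull below 0.0015 m and distance between needle_tip and clip_mid below 0.0145 m and angular speed of knob below 0.05 rad/s and velocity of joint pull between -0.01 and 0.01 m/s); the robot touches nothing.
It fails at once if the knob is forced: more than 40 N between the knob and the regulator (contact force between knob and regulator above 40 N).
It fails at once if a bystander is pushed more than 25 mm from its place (distance of any of wrench, screwdriver, coupler, bearing, parts_tray from where it was at the start of the episode above 0.025 m).
It also fails if it takes over 64 s, if anything falls off the work surface, if the arm or the gripper's body presses on something with over 40 N, if the wrist force passes 120 N, or if a joint passes its speed limit or range.

## Working session

There is one attempt and no reset: what is moved stays moved. The work goes in short steps, each a Python script; the robot and the scene stay as the last script left them, time stands still between calls to the robot, and variables do not carry over. Pictures are saved under pics/ and viewed, at most 10 in all, crops included, and the job is handed in when it is done.

```bash
mkdir -p pics; python3 - <<'E'
from workcell import *
import cv2, numpy as np
np.set_printoptions(precision=4,suppress=True)
ims=[]
for n in ("top","side"):
    ims.append(cv2.cvtColor(capture(n),cv2.COLOR_RGB2BGR)); print(n,camera_info(n))
    cv2.imwrite(f"pics/{n}0.png",ims[-1])
w=capture("wrist");cv2.imwrite("pics/w0.png",cv2.cvtColor(w,cv2.COLOR_RGB2BGR));print(camera_info("wrist"))
print(observe())
E
```

```text
top {'camera_matrix': array([[499.7153,   0.    , 243.6433],
       [  0.    , 499.7153, 191.1298],
       [  0.    ,   0.    ,   1.    ]]), 'position': array([0.4433, 0.1339, 1.35  ]), 'attitude': array([[-0.0273,  0.9915, -0.1273],
       [-0.9996, -0.0279, -0.0026],
       [-0.0061,  0.1272,  0.9919]])}
side {'camera_matrix': array([[383.2684,   0.    , 259.296 ],
       [  0.    , 383.2684, 193.1534],
       [  0.    ,   0.    ,   1.    ]]), 'position': array([ 0.1859, -0.4866,  0.561 ]), 'attitude': array([[ 0.8422,  0.2736, -0.4646],
       [-0.5389,  0.4554, -0.7087],
       [ 0.0178,  0.8472,  0.531 ]])}
{'camera_matrix': array([[305.467 ,   0.    , 256.0021],
       [  0.    , 305.467 , 195.4365],
       [  0.    ,   0.    ,   1.    ]]), 'tool_from_camera': array([[-0.0005,  0.9618,  0.2738,  0.0701],
       [ 1.    ,  0.0002,  0.001 , -0.001 ],
       [ 0.0009,  0.2738, -0.9618, -0.1215],
       [ 0.    ,  0.    ,  0.    ,  1.    ]])}
{'time': 0.15, 'joint_positions': array([70.1642, 15.8716, -1.5798, 72.6512, -0.0008, 84.0756]), 'qd': array([ 0.0684, -0.1246,  0.2202, -0.0028, -0.0049,  0.0811]), 'joint_torque': array([  0.0005, -44.6059,  29.5639,   0.0105,  -0.0001,   0.    ]), 'ee_pos': array([0.1501, 0.6061, 0.2524]), 'eef_rot': array([[-0.9707,  0.2404, -0.0006],
       [ 0.2404,  0.9707, -0.0017],
       [ 0.0002, -0.0018, -1.    ]]), 'ft_force': array([-0.0533, -0.7347, -0.097 ]), 'wrist_torque': array([0.0389, 0.054 , 0.0001]), 'grasp_force': 0.0, 'gripper_width': 1.001118089277979}
```

View pics/top0.png

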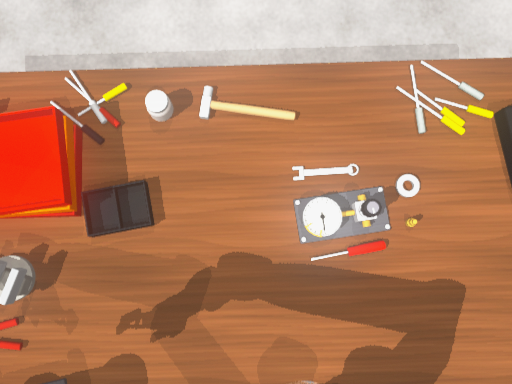

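The top view shows the regulator with the knob top near (372,207) and the gauge centre near (322,217). The needle points down, and the clip is at the gauge's lower left. I'll zoom in.

```bash
cat > h.py <<'E'
import numpy as np, cv2
from workcell import *
np.set_printoptions(precision=4,suppress=True)
def ray(info,uv,z,pos=None,att=None):
    K=info["camera_matrix"]; p=info.get("position",pos); R=info.get("attitude",att)
    d=np.linalg.inv(K)@[*uv,1]; d=R@(d*[1,-1,-1])
    return p+d*(z-p[2])/d[2]
E
python3 - <<'E'
from h import *
t=cv2.imread("pics/top0.png"); c=cv2.resize(t[175:255,285:425],None,fx=5.7,fy=5.7,interpolation=cv2.INTER_CUBIC)
cv2.imwrite("pics/c1.png",c)
i=camera_info("top")
print(ray(i,(372,207),.125),ray(i,(322,217),.059))
E
```

```text
[ 0.5524 -0.1771  0.125 ] [ 0.5359 -0.0633  0.059 ]
```

View pics/c1.png

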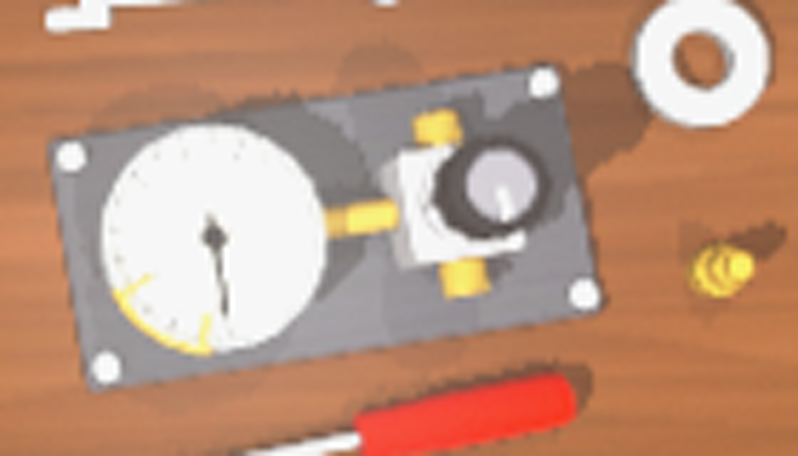

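In the crop, the knob top is at (500,183), the gauge centre at (214,238), the needle tip at (227,318) and the prongs at about (207,325) and (130,292). That puts the clip's middle at roughly 0.72 rad. Next I'll take a closer look with the wrist camera.

```bash
cat >> h.py <<'E'
def R(psi):
    c,s=np.cos(np.radians(psi)),np.sin(np.radians(psi)); return np.array([[c,s,0],[s,-c,0],[0,0,-1.]])
def wray(T,uv,z):
    i=camera_info("wrist"); p,r=T; M=i["tool_from_camera"]
    return ray({"camera_matrix":i["camera_matrix"]},uv,z,p+r@M[:3,3],r@M[:3,:3])
def st(): 
    o=observe(); print("t%.2f"%o["time"],o["ee_pos"],"J6 %.2f"%o["joint_positions"][5],"F",o["ft_force"],"T",o["wrist_torque"],"g %.3f %.1f"%(o["gripper_width"],o["grasp_force"])); return o
E
python3 - <<'E'
from h import *
move_to([.545,-.13,.25],R(202))
o=st(); w=capture("wrist")
np.savez("T1.npz",p=o["ee_pos"],r=o["eef_rot"])
print(o["joint_positions"])
cv2.imwrite("pics/w1.png",cv2.resize(cv2.cvtColor(w,cv2.COLOR_RGB2BGR),(768,576),interpolation=cv2.INTER_CUBIC))
E
```

```text
t3.08 [ 0.5452 -0.1294  0.25  ] J6 -42.02 F [ 0.173  -0.0072  0.1556] T [0.0059 0.0355 0.0396] g 0.997 0.0
[-19.9679   9.3988  -9.996   70.6052   0.011  -42.0208]
```

View pics/w1.png

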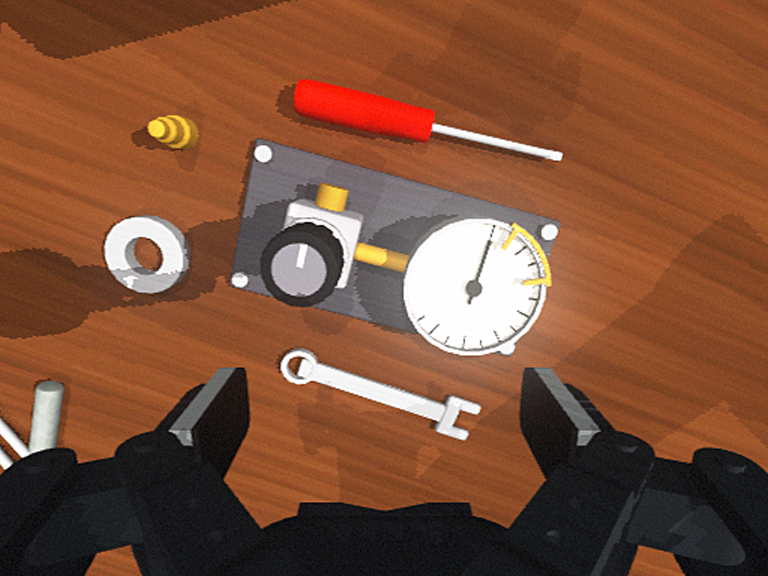

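In the wrist view, the knob top is at (300,266), the gauge hub at (474,288), the needle tip at (492,228) and the prong tips at (507,246) and (526,282).

```bash
python3 - <<'E'
from h import *
d=np.load("T1.npz");T=(d["p"],d["r"])
f=lambda u,v,z:wray(T,(u/1.5,v/1.5),z)
k=f(300,266,.125); g=f(474,288,.06); n=f(492,228,.06); a=f(507,246,.06); b=f(526,282,.06)
print("knob",k,"gauge",g,"dist",np.linalg.norm((g-k)[:2]),"yaw",np.degrees(np.arctan2(-(g-k)[0],(g-k)[1])))
i=camera_info("top"); print("top:",ray(i,(372.7,207.1),.125),ray(i,(322.5,216.75),.059))
ang=lambda p:np.arctan2(*(p-g)[[1,0]])
print("needle yaw-ish",np.degrees(ang(n)), "prongs cw of needle",[(ang(n)-ang(q))%(2*np.pi) for q in (a,b)],[np.linalg.norm((q-g)[:2]) for q in (n,a,b)])
E
```

```text
knob [ 0.5478 -0.1788  0.125 ] gauge [ 0.5347 -0.0659  0.06  ] dist 0.11366951185109626 yaw 6.604523491117883
top: [ 0.5521 -0.1788  0.125 ] [ 0.5366 -0.0647  0.059 ]
needle yaw-ish -171.24039064894032 prongs cw of needle [np.float64(0.3821448882007896), np.float64(1.2194317991812689)] [np.float64(0.043389591211100906), np.float64(0.03655325081179768), np.float64(0.03651818276128467)]
```

```bash
python3 - <<'E'
from h import *
out=[]
for j,psi in enumerate((22,202)):
    move_to([.55,-.179,.215],R(psi)); dwell(.15)
    o=st(); T=(o["ee_pos"],o["eef_rot"]); w=capture("wrist")
    cv2.imwrite(f"pics/k{j}.png",cv2.cvtColor(w,cv2.COLOR_RGB2BGR))
    i=camera_info("wrist"); M=i["tool_from_camera"]; 
    pc=M[:3,:3].T@(T[1].T@(np.array([.55,-.179,.125])-T[0])-M[:3,3]); uv=i["camera_matrix"]@(pc*[1,-1,-1]/-pc[2]); print("pred",uv)
    g=cv2.cvtColor(w,cv2.COLOR_RGB2GRAY); n,l,s,c=cv2.connectedComponentsWithStats((g>90).astype(np.uint8))
    q=[x for x in range(1,n) if s[x,4]>150]
    x=min(q,key=lambda x:np.hypot(*(c[x]-uv[:2])))
    cn=cv2.findContours((l==x).astype(np.uint8),0,2)[0]; e=cv2.fitEllipse(max(cn,key=len)); print(s[x],e)
    print(wray(T,e[0],.125)); out.append(wray(T,e[0],.125))
print("mean",np.mean(out,0))
a=np.hstack([cv2.imread(f"pics/k{j}.png")[:,56:456] for j in (0,1)]); cv2.imwrite("pics/kk.png",a)
E
```

```text
t5.88 [ 0.55  -0.179  0.215] J6 133.56 F [ 0.3301 -0.4599  0.0877] T [ 0.0136 -0.0065  0.0324] g 1.000 0.0
pred [255.3504 206.0376   1.    ]
[ 235  187   42   40 1308] ((255.1190643310547, 206.43359375), (38.78522872924805, 41.1803092956543), 91.0934066772461)
[ 0.5497 -0.179   0.125 ]
t8.72 [ 0.55  -0.179  0.215] J6 -46.42 F [0.2946 0.8405 0.4033] T [ 0.0016 -0.034   0.0329] g 1.001 0.0
pred [256.8116 209.3006   1.    ]
[ 236  190   42   40 1293] ((256.8802185058594, 209.31808471679688), (38.4533576965332, 41.08969497680664), 88.78136444091797)
[ 0.55   -0.1789  0.125 ]
mean [ 0.5498 -0.179   0.125 ]
```

View pics/kk.png

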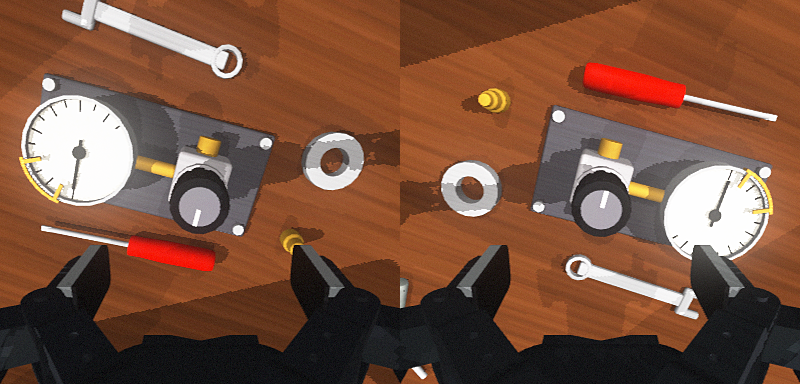

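Both views agree on the knob axis at (0.5498, -0.1790). Next I'll descend, grip and pull.

```bash
python3 - <<'E'
from h import *
movel([.5498,-.179,.113],speed=.1); st()
move_gripper(.4,20) if False else move_gripper(0.0,45); dwell(.2); o=st()
print("stop",movel([.5498,-.179,.113+.0072],speed=.02,guard=16)); dwell(.1); st()
E
```

```text
t9.94 [ 0.5505 -0.1793  0.1138] J6 -46.44 F [ 1.6495 -0.36    0.2526] T [ 0.0057 -0.0115 -0.0231] g 0.999 0.0
t10.61 [ 0.5499 -0.1785  0.1138] J6 -46.44 F [-1.1624  2.4849  5.906 ] T [0.5038 0.3441 0.0388] g 0.502 46.3
stop False
t11.22 [ 0.5498 -0.1786  0.1199] J6 -46.44 F [ 3.8005  3.0862 -5.854 ] T [ 0.6575 -0.6565 -0.0025] g 0.500 46.5
```

```bash
python3 - <<'E'
from h import *
movel([.5498,-.179,.1215],speed=.03,guard=12); dwell(.1); o=st(); j=o["joint_positions"].copy()
np.save("j0.npy",j)
goto_joints(j+[0,0,0,0,0,5]); st()
goto_joints(j+[0,0,0,0,0,25]); dwell(.2); o=st()
w=capture("wrist"); cv2.imwrite("pics/w2.png",cv2.cvtColor(w,cv2.COLOR_RGB2BGR))
E
```

```text
t11.57 [ 0.5498 -0.1786  0.1214] J6 -46.44 F [ 2.5814  4.4308 -5.4024] T [ 0.9127 -0.6098  0.0024] g 0.503 46.5
t11.82 [ 0.5497 -0.1785  0.1214] J6 -41.54 F [ 3.5868  3.8337 -6.624 ] T [ 0.7026 -0.5822 -0.0941] g 0.505 46.3
t12.44 [ 0.5497 -0.1782  0.1214] J6 -21.53 F [ 2.5174  5.2967 -4.6444] T [ 0.9748 -0.5954 -0.1168] g 0.503 46.4
```

View pics/w2.png

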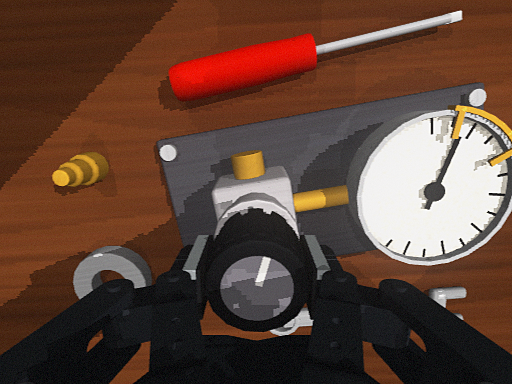

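The needle (hub (434,191), tip (458,133)) is right at the first prong, so the clip's middle is about 0.85 rad. I'll go to the middle, then ease back while pressing to reach the first notch.

```bash
cat >> h.py <<'E'
P=np.array([.5499,-.1786,0])
def pose(th,z): goto_joints(inverse_kinematics(P+[0,0,z],R(202-th)))
E
python3 - <<'E'
from h import *
pose(48.5,.1215); dwell(.15); st()
pose(42,.1215); st()
z=.1215
for k in range(16):
    z-=.0005; pose(42,z); o=observe()
    print("%.4f %.4f %.1f"%(z,o["ee_pos"][2],o["ft_force"][2]))
    if o["ft_force"][2]>11: break
st()
E
```

```text
t13.12 [ 0.5498 -0.1778  0.1214] J6 2.01 F [ 3.0538  5.4061 -4.2261] T [ 1.1631 -0.5675 -0.0656] g 0.505 46.4
t13.37 [ 0.5497 -0.1778  0.1214] J6 -4.54 F [ 2.5269  4.4363 -4.4302] T [ 1.1414 -0.5664  0.1313] g 0.507 46.4
0.1210 0.1214 -2.0
0.1205 0.1214 0.5
0.1200 0.1212 1.4
0.1195 0.1209 3.6
0.1190 0.1205 3.7
0.1185 0.1201 3.6
0.1180 0.1196 4.1
0.1175 0.1191 3.9
0.1170 0.1186 5.2
0.1165 0.1184 5.4
0.1160 0.1182 6.9
0.1155 0.1180 7.7
0.1150 0.1179 11.4
t16.62 [ 0.55   -0.1779  0.1179] J6 -4.52 F [-2.7026  7.2497 11.3753] T [1.5495 0.6306 0.1081] g 0.504 47.9
```

```bash
python3 - <<'E'
from h import *
z=.1150; th=42
while th>27.5:
    th-=.7; pose(th,z); o=observe()
    print("%.1f z%.4f F%.1f T%.2f"%(th,o["ee_pos"][2],o["ft_force"][2],o["wrist_torque"][2]))
    if o["ee_pos"][2]<.1172: break
dwell(.15); st()
E
```

```text
41.3 z0.1179 F11.1 T-0.04
40.6 z0.1178 F9.4 T-0.08
39.9 z0.1178 F9.9 T-0.05
39.2 z0.1177 F10.1 T-0.11
38.5 z0.1176 F9.4 T-0.07
37.8 z0.1170 F6.3 T0.09
t18.27 [ 0.5498 -0.178   0.117 ] J6 -8.72 F [-1.5434  7.2201  5.9237] T [1.3725 0.2328 0.0714] g 0.507 47.5
```

```bash
python3 - <<'E'
from h import *
z=.1150
for k in range(16):
    z-=.0005; pose(37.8,z); o=observe()
    print("%.4f %.4f %.1f T%.2f"%(z,o["ee_pos"][2],o["ft_force"][2],o["wrist_torque"][2]))
    if o["ft_force"][2]>15: break
st()
E
```

```text
0.1145 0.1166 6.8 T0.09
0.1140 0.1162 6.9 T0.06
0.1135 0.1158 7.6 T0.08
0.1130 0.1153 7.3 T0.13
0.1125 0.1149 8.1 T0.07
0.1120 0.1145 8.5 T0.14
0.1115 0.1141 9.6 T0.15
0.1110 0.1137 10.1 T0.10
0.1105 0.1137 11.8 T0.16
0.1100 0.1137 15.9 T0.10
t20.77 [ 0.55   -0.178   0.1137] J6 -8.73 F [-5.7705  7.6242 15.8544] T [1.6398 0.9804 0.0982] g 0.507 48.3
```

It hit a firm stop at z = 0.1137, which is the starting height. I'll relax, release, retreat and check.

```bash
python3 - <<'E'
from h import *
pose(37.8,.1132); st()
move_gripper(1.0); o=st(); movel([.5499,-.1786,.20],speed=.15); movel([.5,-.14,.25]); dwell(.2); st()
w=cv2.cvtColor(capture("wrist"),cv2.COLOR_RGB2BGR); s=cv2.cvtColor(capture("side"),cv2.COLOR_RGB2BGR)
i=camera_info("side"); p=i["attitude"].T@(np.array([.55,-.179,.1])-i["position"]); u=i["camera_matrix"]@(p*[1,-1,-1]/-p[2]); u=u[:2].astype(int)
s0=cv2.imread("pics/side0.png"); c=lambda m:cv2.resize(m[u[1]-32:u[1]+32,u[0]-32:u[0]+32],(192,192),interpolation=cv2.INTER_CUBIC)
cv2.imwrite("pics/end.png",np.hstack([w,np.vstack([c(s0),c(s)])]))
E
```

```text
t21.02 [ 0.5498 -0.178   0.1146] J6 -8.73 F [0.0663 6.2913 3.0256] T [1.2917 0.1123 0.2035] g 0.504 49.2
t21.52 [ 0.5499 -0.179   0.1133] J6 -8.61 F [ 0.2481  0.823  -0.4501] T [-0.0387  0.0166 -0.0268] g 1.002 0.0
t23.12 [ 0.5001 -0.1402  0.249 ] J6 -6.98 F [-0.6677  0.2297  0.4848] T [ 0.0041 -0.0497 -0.0057] g 1.001 0.0
```

View pics/end.png

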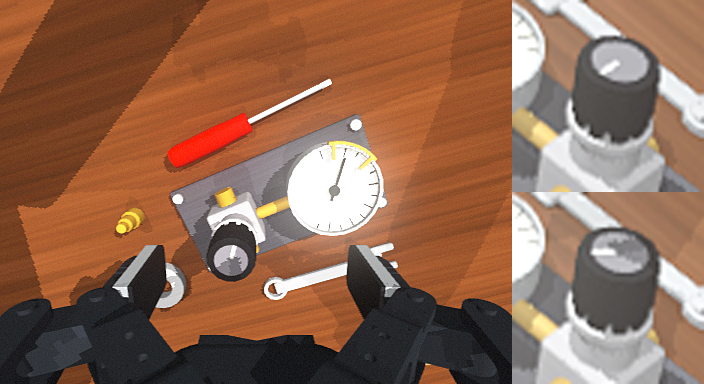

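The needle (345,157) sits between the prongs (333,152) and (368,160), and the side view matches the start height. As a depth check, I'll tap the knob's top lightly with shut fingers.

```bash
python3 - <<'E'
from h import *
move_gripper(0.0,20); movel([.5499,-.179,.165]); dwell(.2); st()
print(movel([.5499,-.179,.142],speed=.01,guard=12)); st()
movel([.5499,-.179,.20]); movel([.5,-.14,.25]); dwell(.5); st()
E
```

```text
t25.05 [ 0.5502 -0.179   0.1661] J6 -8.63 F [-0.3518 -0.1738  0.2755] T [ 0.0146 -0.0092  0.0346] g -0.001 0.0
True
t26.77 [ 0.5499 -0.179   0.1471] J6 -8.64 F [-0.8618  0.0604  4.2447] T [0.0629 0.1346 0.0147] g 0.002 1.9
t28.47 [ 0.5    -0.1401  0.2498] J6 -6.98 F [0.0389 0.5491 0.0972] T [ 0.0095 -0.0307 -0.0043] g 0.001 0.0
```

The tap met the knob's top at TCP z = 0.1471, against 0.147 expected when it is fully home. I'm handing the job in.

```bash
python3 -c "from workcell import close_job; print(close_job())"
```

```text
the job is handed in; nothing more can be done
None
```

The job is handed in at about 28 s: the knob was pulled out, turned about 0.66 rad clockwise and pressed back home in a notch, with the needle seen between the prongs afterwards; the knob is released and I saw no bystander moved (no verdict was returned).

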